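# Load the bench warmers by bottle size

## Robot

A 7-joint arm with a two-finger parallel gripper is mounted at the origin on the work surface. World frame = base frame: x ahead of the robot, y to its left, z up, the work surface at z = 0. Lengths are in m, angles in rad, forces in N, time in s.
With the tool pointing down it reaches from about 0.4 to 0.85 m from the base axis. Payload 10.4 kg.
Tool frame: the origin (TCP) lies midway between the tips of the shut fingers; the grasp point (between the pads) lies 19 mm behind it (manip.tcp_to_grasp is the distance from the TCP to the grasp point, in m); z points along the fingers, y is the line along which they close (so a half turn about z gives the same grasp; the last joint's range is limited). The gripper opens to 85 mm and grips with 20 to 120 N. Pads are 22 mm wide; open, the fingers measure 114 mm over their backs; the gripper's body (76 mm by 85 mm) begins 54 mm behind the grasp point. The pads swing forward as they close: fully open they stand 13 mm farther back than shut.
Start: joints at [1.086, 0.332, -0.065, 1.46, 0.022, 1.35, -0.088], TCP at [0.278, -0.56, 0.231] pointing down, gripper open.
Joint ranges: [-2.6, 2.6], [-0.5, 2.12], [-1.47, 1.34], [0.16, 2.42], [-1.27, 4.41], [0.06, 2.06], [-2.6, 2.6]. Speed limits (rad/s): [2.22, 2.22, 2.79, 2.79, 3.14, 3.14, 3.14].

## Interface

Orientations are given as a unit quaternion [x, y, z, w].
In Python, from workcell import manip gives the robot as it stands.
- The arm moves only by the shell command python3 -m jog 'ROWS' [FORCE]. ROWS is a JSON object of lists of equal length, an entry for each row: "offset": the shift along the world's x, y, z in m, a list of three; "yaw": the turn about the world's z in degrees; "jaw": the closure, from 0 (fully open) to 1 (shut). A call has 1 to 20 rows; each row shifts and turns the commanded pose from where the row before left it; what a row does not reach is not made up. A row lasts 1/12 s, in which the tool goes at most 41.7 mm and 7.16 degrees, less where a joint would pass 70% of its speed; a pose out of reach is approached as far as the arm can. A call is refused whole if a number of a shift passes 0.0417 or a number of a turn 7.16, either way. A call with a gripper value outside its range is refused whole. The fingers move at their own pace and stop on an object; FORCE is the grip in N (left out, the last holds). Time passes only in rows, so rows that do not move let the fingers close. It gives the time, the measured TCP pose, the force, the opening and the grip force at its end, in the units of the state.
- manip.get_obs(): the state, without advancing time (a new reading comes with each control period).
- manip.camera(name): name is "scene" or "top"; returns a dict with "frame" (400x640x3 uint8, red, green, blue), "camera_matrix" (3x3 intrinsics, pixels), "eye" and "attitude" of the camera in the world. Camera axes: x right, y up, looking along -z (the intrinsics and any distortion apply to the point x, -y, -z); pixel columns grow to the right and rows downward; lengths in m; the calibration is good to about 2 mm. A picture is of the moment at which its call begins. There is no depth.
- manip.hand_in(): hands the job in; it is judged then, once.
Trained networks look in a picture, given as the dict that the camera call returned (one of the last four; its "shot" number tells which), for a name from the list of things; names that differ only in an ending like _2 or _b are one class to them, and where a whole thing is asked for, a point or a joint stands for the part that bears it (a point fixed in the world has none). Each returns a list of dicts, best first, with "score" (0 to 1); they miss things now and then, are a little off and sometimes report something else, mostly with a low value. They report only what shows in the picture. A call takes as long as a camera call. They do not tell look-alikes from the thing itself.
- manip.masks_of(picture, name): "region" (400x640 bool, what is visible of it).
- manip.tip_of(picture, name): "at" ([x, y, z] in m, in world coordinates, good to about 4 mm: a listed point, or the origin of a listed thing).
The state is a dict: "clock": time; "joint_pos": joint angles; "joint_velocities": joint speeds; "tau": joint torques, N m; "position": TCP position; "ee_rot": TCP orientation; "ft_force": force on the tool from outside, world axes, zero at the start; "torque": the same for the moment, N m; "grip_width": opening from 0.0 (shut) to 1.0 (fully open); "grasp_force": force on a finger pad.
Only numpy, scipy, OpenCV 4.12 (cv2) and the standard library are available. Lean on these libraries where they do the work, as an engineer would, in place of code of your own. Each camera call takes 0.05 s, during which the arm holds its last target. There are 200 camera calls.

## Task

Load the three round bottles into the bench warmers, each standing upright and fully down in the well of its own size (large in the widest, medium in the middle one, small in the narrowest). Load the large one first, since it takes longest to warm, then the medium, and the small one last. Leave the two square bottles standing where they are.

Things in the scene. Friction and masses are not known exactly. Their poses are not given: they have to be found in the camera images.
- large_round: largest round screw-cap bottle, one rigid closed piece standing upright: plain white plastic cylinder 66 mm in diameter with a black screw cap; 116 mm tall over all. The cap is the top 18 mm, 38 mm in diameter; below it 10 mm of neck, 32 mm in diameter, then a 10 mm high sloping shoulder out to the body. Loose. Origin: centre of the underside; z up along the axis; yaw means nothing.
- medium_round: middle-sized round screw-cap bottle, one rigid closed piece standing upright: plain white plastic cylinder 48 mm in diameter with a black screw cap; 100 mm tall over all. The cap is the top 18 mm, 32 mm in diameter; below it 10 mm of neck, 26 mm in diameter, then a 10 mm high sloping shoulder out to the body. Loose. Origin: centre of the underside; z up along the axis; yaw means nothing.
- small_round: smallest round screw-cap bottle, one rigid closed piece standing upright: plain white plastic cylinder 30 mm in diameter with a black screw cap; 84 mm tall over all. The cap is the top 18 mm, 22 mm in diameter; below it 10 mm of neck, 16 mm in diameter, then a 10 mm high sloping shoulder out to the body. Loose. Origin: centre of the underside; z up along the axis; yaw means nothing.
- wide_warmer: fixed bench warmer with the widest well: aluminium block 104 x 104 mm on a white base, grey control strip on its front (-x), reaching to x = -72 mm. Top face 55 mm above the bench; in its middle a round upright well 80 mm in diameter (3 mm chamfer at the mouth), 30 mm deep. Origin: on the well's axis at bench level, z up; the well's flat floor is at z = 25 mm.
- middle_warmer: fixed bench warmer with the middle-sized well: aluminium block 104 x 104 mm on a white base, grey control strip on its front (-x), reaching to x = -72 mm. Top face 55 mm above the bench; in its middle a round upright well 62 mm in diameter (3 mm chamfer at the mouth), 30 mm deep. Origin: on the well's axis at bench level, z up; the well's flat floor is at z = 25 mm.
- narrow_warmer: fixed bench warmer with the narrowest well: aluminium block 104 x 104 mm on a white base, grey control strip on its front (-x), reaching to x = -72 mm. Top face 55 mm above the bench; in its middle a round upright well 44 mm in diameter (3 mm chamfer at the mouth), 30 mm deep. Origin: on the well's axis at bench level, z up; the well's flat floor is at z = 25 mm.
- large_square: larger square bottle, white plastic body 58 x 58 mm in plan, black cap 38 mm in diameter, 108 mm tall, loose, standing among the round ones. Not part of the job (nor are the tube rack and tip box among the warmers, under 60 mm tall). Origin: centre of the underside, z up.
- small_square: smaller square bottle, white plastic body 42 x 42 mm in plan, black cap 28 mm in diameter, 90 mm tall, loose, standing among the round ones. Not part of the job (nor are the tube rack and tip box among the warmers, under 60 mm tall). Origin: centre of the underside, z up.
Things that resemble listed ones, but are neither listed nor needed, are in the scene too. Leave any orange or pink look-alike of the large_round alone. What is shaped like the wide_warmer but green is not meant.

How it is judged:
By the outcome, as a careful person would: the job done as asked, in the order asked, and still so for the second after the job is handed in, with the robot touching nothing.
It also fails if it takes over 90 s, if anything falls off the work surface, if the arm or the gripper's body presses on something with over 40 N, if the wrist force passes 120 N, or if a joint passes its speed limit or range.

## Working session

There is one attempt and no reset: what is moved stays moved. The work goes in short steps, Python scripts to look and compute and a shell command to move; the robot and the scene stay as the last step left them, time stands still between calls to the robot, and variables do not carry over. Pictures are saved under pics/ and viewed, at most 14 in all, crops included, and the job is handed in when it is done.

```bash
mkdir -p pics; python3 - <<'E'
from workcell import manip
import cv2
o=manip.get_obs();print(o)
for n in ["top","scene"]:
    p=manip.camera(n);cv2.imwrite(f"pics/{n}0.png",p["frame"][:,:,::-1]);print(n,p["eye"],p["attitude"],p["camera_matrix"],p.keys())
    for t in ["large_round","medium_round","small_round","wide_warmer","middle_warmer","narrow_warmer","large_square","small_square"]:
        print(t,[(d["at"],round(d["score"],2)) for d in manip.tip_of(p,t)][:5])
E
```

```text
{'clock': 0.0, 'joint_pos': array([ 1.086393  ,  0.33288785, -0.06471166,  1.4609129 ,  0.02162412,
        1.34988712, -0.08847617]), 'joint_velocities': array([-0.00047916, -0.00107853,  0.00232237, -0.0012727 , -0.00036603,
        0.00041929,  0.00188346]), 'tau': array([-4.67068567e-04, -6.25450301e+01,  4.89622657e-02, -3.91596901e+01,
        1.61656685e-02,  9.96328716e-03,  6.42337000e-05]), 'position': array([ 0.27831237, -0.55921276,  0.23051955]), 'ee_rot': array([ 9.73453274e-01,  2.28884763e-01, -2.00059499e-04, -6.70167554e-04]), 'ft_force': array([-0.74996954, -0.22726207,  0.17400099]), 'torque': array([ 0.02723795, -0.01061428,  0.00015845]), 'grasp_force': 0.0, 'grip_width': 1.0050674222122793}
top [ 0.26891732 -0.02375899  1.36421747] [ 0.05721827 -0.05377476 -0.6966872   0.71306471] [[449.74719782   0.         315.79696764]
 [  0.         449.74719782 204.33327566]
 [  0.           0.           1.        ]] dict_keys(['frame', 'camera_matrix', 'eye', 'attitude', 'shot'])
large_round [([0.3773, -0.4089, -0.0016], 0.95), ([0.2654, -0.2534, -0.0003], 0.93), ([0.3857
[... 577 characters left out ...]
  0.         317.59699793]
 [  0.         412.53528451 199.52989257]
 [  0.           0.           1.        ]] dict_keys(['frame', 'camera_matrix', 'eye', 'attitude', 'shot'])
large_round [([0.3869, -0.2846, 0.0008], 0.93), ([0.2664, -0.2614, -0.002], 0.68), ([0.379, -0.4113, -0.0007], 0.65)]
medium_round [([0.4256, -0.1414, 0.0], 0.97), ([0.5449, 0.3992, 0.0004], 0.41)]
small_round [([0.4732, 0.0133, -0.0065], 0.67)]
wide_warmer [([0.6439, -0.2159, 0.0001], 0.96), ([0.2411, -0.4419, 0.0026], 0.64)]
middle_warmer [([0.536, -0.3885, -0.0024], 0.64)]
narrow_warmer [([0.546, 0.3975, -0.0007], 0.75)]
large_square [([0.3585, 0.2736, 0.0012], 0.76)]
small_square [([0.4354, 0.1665, 0.0006], 0.73)]
```

View pics/top0.png

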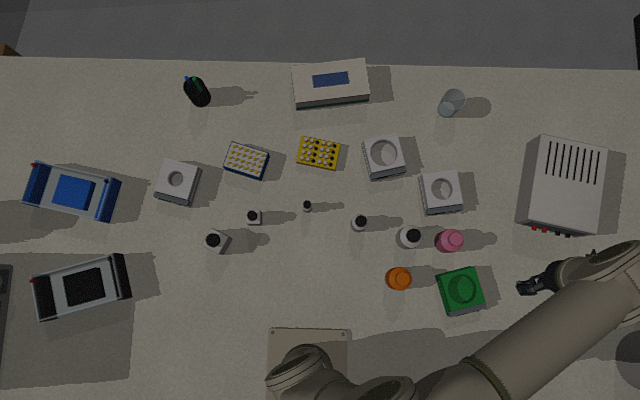

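View pics/scene0.png

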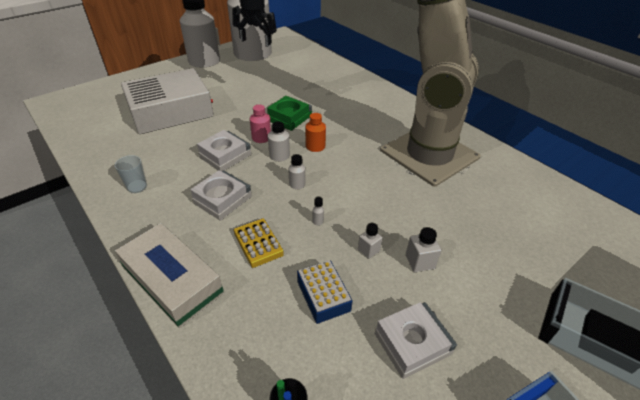

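The top view shows the white large bottle at about (410,237), medium (359,223) and small (307,206). The wells are wide (384,153), middle (442,187) and narrow (176,178). The pink (449,240) and orange (399,279) bottles and the green warmer (460,290) are the decoys. I'll refine the positions next.

```bash
cat > h.py <<'E'
from workcell import manip
import cv2, numpy as np
from scipy.spatial.transform import Rotation as R
from scipy.optimize import fsolve
def proj(p,X):
    c=R.from_quat(p["attitude"]).inv().apply(np.atleast_2d(X)-p["eye"])
    u=(c*[1,-1,-1])@np.array(p["camera_matrix"]).T
    return u[:,:2]/u[:,2:]
A=np.linspace(0,2*np.pi,48,endpoint=False)
def circ(x,y,z,r): return np.c_[x+r*np.cos(A),y+r*np.sin(A),0*A+z]
def hullc(p,x,y,z0,z1,r):
    h=cv2.convexHull(np.r_[proj(p,circ(x,y,z0,r)),proj(p,circ(x,y,z1,r))].astype(np.float32))
    m=cv2.moments(h); return np.array([m["m10"],m["m01"]])/m["m00"], m["m00"]
def cap(p,xy,h,d,zb=0,th=55):
    g=p["frame"].max(2); c,a=hullc(p,*xy,zb+h-.018,zb+h,d/2)
    n,l,s,cen=cv2.connectedComponentsWithStats((g<th).astype(np.uint8))
    ok=[i for i in range(1,n) if .5*a<s[i,4]<1.7*a]
    i=min(ok,key=lambda i:np.hypot(*(cen[i]-c)))
    f=fsolve(lambda v:hullc(p,*v,zb+h-.018,zb+h,d/2)[0]-cen[i],xy)
    return f,a,s[i,4]
B={"large":((.386,-.287),.116,.038),"medium":((.424,-.144),.100,.032),"small":((.473,.0125),.084,.022)}
W={"wide":((.641,-.2166),.04),"middle":((.534,-.389),.031),"narrow":((.5465,.402),.022)}
E
python3 - <<'E'
from h import *
rows=[]
for n in ["top","scene"]:
    p=manip.camera(n)
    for k,v in B.items(): print(n,k,cap(p,*v))
    r=[]
    for k,(xy,rad) in W.items():
        S=6;c=proj(p,[*xy,.055])[0];o=(c-33).astype(int)
        im=cv2.resize(p["frame"][o[1]:o[1]+66,o[0]:o[0]+66,::-1],None,fx=4,fy=4,interpolation=cv2.INTER_CUBIC)
        for q,z,col in((rad+.003,.055,(0,0,255)),(rad,.025,(0,255,0))):
            u=(((proj(p,circ(*xy,z,q))-o+.5)*4)).astype(int); cv2.polylines(im,[u],True,col,1)
        r.append(im)
    rows.append(np.hstack(r))
cv2.imwrite("pics/wells.png",np.vstack(rows))
E
```

```text
top large (array([ 0.38690434, -0.28970091]), 164.41551989596337, np.int32(158))
top medium (array([ 0.42613029, -0.1439279 ]), 109.16986632347107, np.int32(106))
top small (array([0.47244026, 0.01101687]), 51.90258117252961, np.int32(47))
scene large (array([ 0.43779572, -0.12900736]), 134.5929879186442, np.int32(100))
scene medium (array([ 0.42590751, -0.14544567]), 121.55625974666327, np.int32(100))
scene small (array([0.47311424, 0.01025485]), 83.46588127757423, np.int32(62))h.py:19: RuntimeWarning: The iteration is not making good progress, as measured by the 
 improvement from the last ten iterations.
  f=fsolve(lambda v:hullc(p,*v,zb+h-.018,zb+h,d/2)[0]-cen[i],xy)
```

View pics/wells.png

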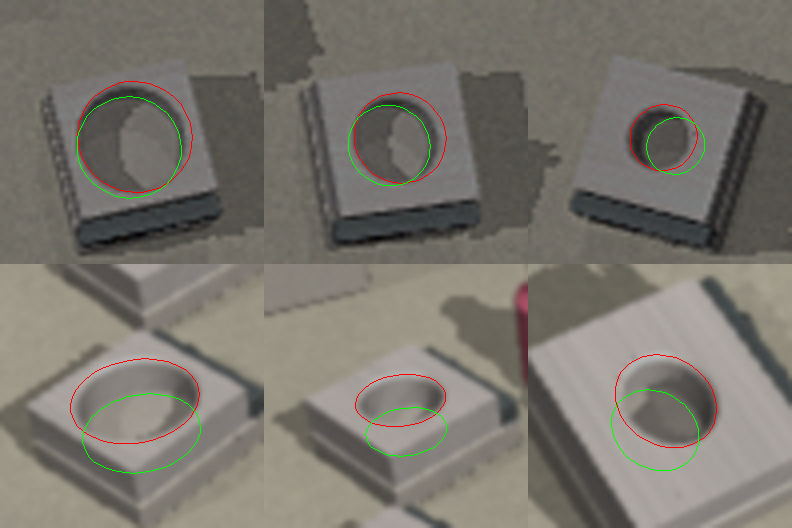

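```bash
python3 -m jog '{"offset":[[0.0136,0.0338,0],[0.0136,0.0338,0],[0.0136,0.0338,0],[0.0136,0.0338,0],[0.0136,0.0338,0],[0.0136,0.0338,0],[0.0136,0.0338,0],[0.0136,0.0338,0],[0,0,-0.02],[0,0,-0.02],[0,0,-0.02],[0,0,-0.02],[0,0,0],[0,0,0]],"yaw":[0,0,0,0,0,0,0,0,0,0,0,0,0,0],"jaw":[0,0,0,0,0,0,0,0,0,0,0,0,0,0]}' 40
```

```text
clock: 2.17
position: [0.3869, -0.2889, 0.1512]
ee_rot: [0.973, 0.229, -0.0, -0.001]
ft_force: [1.0, -0.5, -0.1]
grip_width: 0.998
grasp_force: 0.0
```

Position is accurate. Next: descend and close on the cap.

```bash
python3 -m jog '{"offset":[[0,0,-0.02],[0,0,-0.02],[0,0,-0.02],[0,0,-0.008],[0,0,0],[0,0,0],[0,0,0],[0,0,0],[0,0,0],[0,0,0],[0,0,0],[0,0,0],[0,0,0],[0,0,0],[0,0,0],[0,0,0]],"yaw":[0,0,0,0,0,0,0,0,0,0,0,0,0,0,0,0],"jaw":[0,0,0,0,0,1,1,1,1,1,1,1,1,1,1,1]}' 50
python3 - <<'E'
from h import *
for i,n in enumerate(["scene","top"]):
    p=manip.camera(n);c=proj(p,[.387,-.289,.09])[0].astype(int)
    im=p["frame"][c[1]-50:c[1]+50,c[0]-65:c[0]+65,::-1]
    cv2.imwrite(f"pics/g{i}.png",cv2.resize(im,None,fx=5,fy=5))
E
```

```text
clock: 3.5
position: [0.3881, -0.2899, 0.0847]
ee_rot: [0.973, 0.229, 0.001, 0.001]
ft_force: [-1.1, -1.5, 6.2]
grip_width: 0.432
grasp_force: 51.0
```

View pics/g0.png

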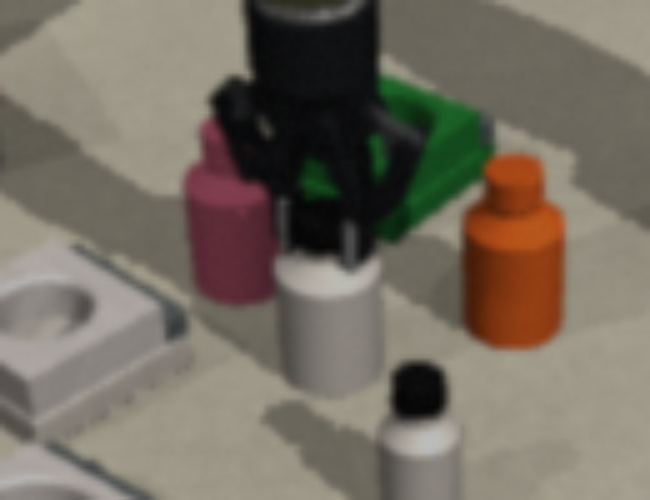

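The pads hold the cap, at an opening that matches 38 mm. Next: lift and carry it to the wide well.

```bash
python3 -m jog '{"offset":[[0,0,0.01],[0,0,0.02],[0,0,0.03],[0,0,0.03],[0.01,0.003,0],[0.0252,0.0073,0],[0.0252,0.0073,0],[0.0252,0.0073,0],[0.0252,0.0073,0],[0.0252,0.0073,0],[0.0252,0.0073,0],[0.0252,0.0073,0],[0.0252,0.0073,0],[0.0252,0.0073,0],[0.0152,0.0043,0],[0,0,0],[0,0,0],[0,0,0]],"yaw":[0,0,0,0,0,0,0,0,0,0,0,0,0,0,0,0,0,0],"jaw":[1,1,1,1,1,1,1,1,1,1,1,1,1,1,1,1,1,1]}' 70
python3 - <<'E'
from h import *
p=manip.camera("scene");c=proj(p,[.64,-.2155,.09])[0].astype(int)
im=p["frame"][c[1]-50:c[1]+50,c[0]-65:c[0]+65,::-1].copy()
im=cv2.resize(im,None,fx=5,fy=5)
x,y,z=manip.get_obs()["position"]
print(x,y,z)
for zz in(z-.0847,z-.0847+.078):
    u=((proj(p,circ(x,y,zz,.033))-c+[65,50]+.5)*5).astype(int);cv2.polylines(im,[u],True,(0,0,255),1)
cv2.imwrite("pics/l1.png",im)
E
```

```text
clock: 5.1
position: [0.6385, -0.2166, 0.1731]
ee_rot: [0.974, 0.229, -0.001, -0.0]
ft_force: [-0.9, -0.3, -2.3]
grip_width: 0.43
grasp_force: 70.7
0.6383846758975995 -0.21689281674444394 0.1732814761092743
```

View pics/l1.png

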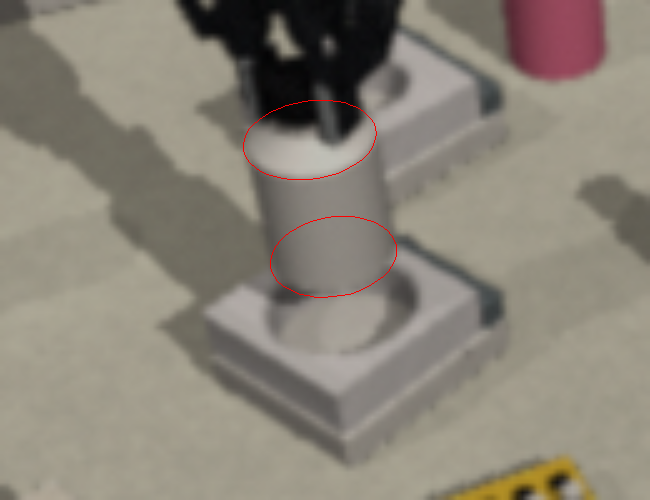

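The bottle hangs upright over the well at about (335,260 crop), matching the prediction to 1–2 mm. Next: lower it.

```bash
python3 -m jog '{"offset":[[0.0008,0.0008,-0.01],[0,0,-0.015],[0,0,-0.015],[0,0,-0.01],[0,0,-0.006],[0,0,0],[0,0,0]],"yaw":[0,0,0,0,0,0,0],"jaw":[1,1,1,1,1,1,1]}'
python3 -m jog '{"offset":[[0,0,-0.003],[0,0,-0.003],[0,0,0],[0,0,0]],"yaw":[0,0,0,0],"jaw":[1,1,1,1]}'
```

```text
clock: 5.73
position: [0.64, -0.2155, 0.1175]
ee_rot: [0.973, 0.229, -0.0, 0.0]
ft_force: [0.5, -0.6, -2.8]
grip_width: 0.424
grasp_force: 70.7
clock: 6.07
position: [0.6401, -0.2153, 0.1114]
ee_rot: [0.973, 0.229, 0.0, 0.0]
ft_force: [0.0, -0.3, -2.1]
grip_width: 0.421
grasp_force: 70.7
```

```bash
python3 -m jog '{"offset":[[0,0,-0.0015],[0,0,-0.001],[0,0,0],[0,0,0]],"yaw":[0,0,0,0],"jaw":[1,1,1,1]}'
python3 -m jog '{"offset":[[0,0,-0.001],[0,0,-0.001],[0,0,0]],"yaw":[0,0,0],"jaw":[1,1,1]}'
```

```text
clock: 6.4
position: [0.6405, -0.2154, 0.1099]
ee_rot: [0.973, 0.229, 0.001, 0.0]
ft_force: [-2.8, 0.6, 6.6]
grip_width: 0.422
grasp_force: 71.9
clock: 6.65
position: [0.6408, -0.2155, 0.1099]
ee_rot: [0.973, 0.229, 0.001, 0.001]
ft_force: [-7.2, 2.0, 17.4]
grip_width: 0.422
grasp_force: 74.3
```

Floor contact came at the expected height. Next: relieve the load, release and rise.

```bash
python3 -m jog '{"offset":[[0,0,0.002],[0,0,0],[0,0,0],[0,0,0],[0,0,0],[0,0,0],[0,0,0],[0,0,0],[0,0,0],[0,0,0.015],[0,0,0.03],[0,0,0.03],[0,0,0.03],[0,0,0]],"yaw":[0,0,0,0,0,0,0,0,0,0,0,0,0,0],"jaw":[1,0.6,0.4,0.2,0,0,0,0,0,0,0,0,0,0]}'
python3 - <<'E'
from h import *
print(manip.get_obs()["position"])
for n in["top","scene"]:
    p=manip.camera(n);print(n,cap(p,(.64,-.2155),.116,.038,.025) if n=="top" else "",[(d["at"],round(d["score"],2)) for d in manip.tip_of(p,"large_round")])
c=proj(p,[.64,-.2155,.09])[0].astype(int)
cv2.imwrite("pics/l2.png",cv2.resize(p["frame"][c[1]-50:c[1]+50,c[0]-65:c[0]+65,::-1],None,fx=4,fy=4))
E
```

```text
clock: 7.82
position: [0.6426, -0.2158, 0.2211]
ee_rot: [0.973, 0.229, 0.004, 0.002]
ft_force: [0.8, -0.8, 1.5]
grip_width: 0.999
grasp_force: 0.0
[ 0.64261875 -0.21576599  0.22108275]
top (array([ 0.75860964, -0.06024746]), 164.37525771395303, np.int32(248)) [([0.3778, -0.4101, -0.0012], 0.71), ([0.637, -0.2159, 0.0272], 0.62)]
scene  [([0.6407, -0.2136, 0.0271], 0.98), ([0.2679, -0.2639, -0.002], 0.92), ([0.38, -0.4101, 0.0011], 0.65)]
```

View pics/l2.png

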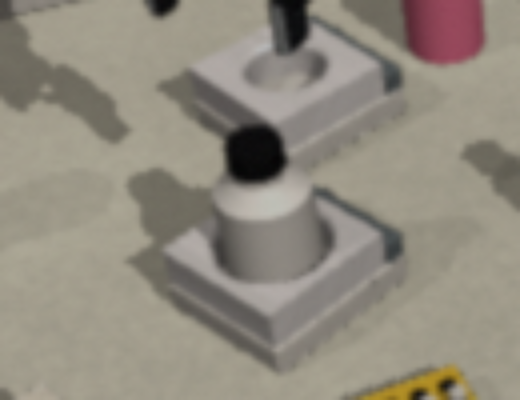

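The large bottle stands upright inside the well (cap at about (255,150) in the crop), net z 0.027. Next: the medium one.

```bash
python3 -m jog '{"offset":[[-0.0271,0.0089,0],[-0.0271,0.0089,0],[-0.0271,0.0089,0],[-0.0271,0.0089,0],[-0.0271,0.0089,0],[-0.0271,0.0089,0],[-0.0271,0.0089,0],[-0.0271,0.0089,0],[0,0,-0.02],[0,0,-0.03],[0,0,-0.03],[0,0,0],[0,0,0]],"yaw":[0,0,0,0,0,0,0,0,0,0,0,0,0],"jaw":[0,0,0,0,0,0,0,0,0,0,0,0,0]}' 60
```

```text
clock: 9.1
position: [0.4219, -0.1437, 0.1327]
ee_rot: [0.973, 0.229, -0.002, -0.001]
ft_force: [0.5, -0.0, 1.5]
grip_width: 1.003
grasp_force: 0.0
```

```bash
python3 -m jog '{"offset":[[0.004,-0.001,-0.01],[0,0,-0.02],[0,0,-0.02],[0,0,-0.01],[0,0,0],[0,0,0],[0,0,0]],"yaw":[0,0,0,0,0,0,0],"jaw":[0,0,0,0,0,0,0]}'
```

```text
clock: 9.68
position: [0.4283, -0.1454, 0.0751]
ee_rot: [0.973, 0.229, 0.001, 0.0]
ft_force: [0.1, -1.5, -0.4]
grip_width: 0.999
grasp_force: 0.0
```

```bash
python3 -m jog '{"offset":[[-0.002,0.0005,-0.005],[0,0,0],[0,0,0],[0,0,0],[0,0,0],[0,0,0],[0,0,0],[0,0,0],[0,0,0],[0,0,0],[0,0,0],[0,0,0]],"yaw":[0,0,0,0,0,0,0,0,0,0,0,0],"jaw":[0,0,0.5,1,1,1,1,1,1,1,1,1]}'
```

```text
clock: 10.68
position: [0.4256, -0.1448, 0.0691]
ee_rot: [0.973, 0.229, 0.0, 0.0]
ft_force: [0.4, -0.8, 6.1]
grip_width: 0.356
grasp_force: 58.6
```

```bash
python3 -m jog '{"offset":[[0,0,0.01],[0,0,0.02],[0,0,0.03],[0,0,0.03],[0.004,-0.009,0],[0.0107,-0.0242,0],[0.0107,-0.0242,0],[0.0107,-0.0242,0],[0.0107,-0.0242,0],[0.0107,-0.0242,0],[0.0107,-0.0242,0],[0.0107,-0.0242,0],[0.0107,-0.0242,0],[0.0107,-0.0242,0],[0.0072,-0.0159,0],[0,0,0],[0,0,0],[0,0,0],[0,0,0]],"yaw":[0,0,0,0,0,0,0,0,0,0,0,0,0,0,0,0,0,0,0],"jaw":[1,1,1,1,1,1,1,1,1,1,1,1,1,1,1,1,1,1,1]}' 70
python3 - <<'E'
from h import *
p=manip.camera("scene");c=proj(p,[.533,-.3875,.09])[0].astype(int)
im=p["frame"][c[1]-40:c[1]+40,c[0]-50:c[0]+50,::-1].copy()
im=cv2.resize(im,None,fx=5,fy=5)
x,y,z=manip.get_obs()["position"]
print(x,y,z)
for zz in(z-.0691,z-.0691+.062):
    u=((proj(p,circ(x,y,zz,.024))-c+[50,40]+.5)*5).astype(int);cv2.polylines(im,[u],True,(0,0,255),1)
cv2.imwrite("pics/m1.png",im)
E
```

```text
clock: 12.27
position: [0.5327, -0.3863, 0.1588]
ee_rot: [0.973, 0.229, -0.0, -0.0]
ft_force: [-0.6, 0.8, -1.5]
grip_width: 0.35
grasp_force: 69.2
0.5328325444306535 -0.38635259362177227 0.15902122537177957
```

View pics/m1.png

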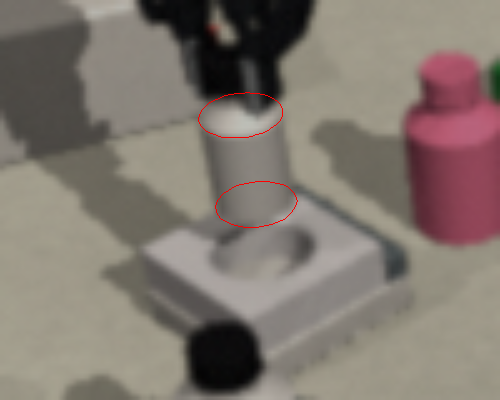

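The medium bottle is upright above the middle well, at (255,200) in the crop, as predicted. Next: lower it.

```bash
python3 -m jog '{"offset":[[0,-0.001,-0.01],[0,0,-0.015],[0,0,-0.015],[0,0,-0.01],[0,0,-0.007],[0,0,-0.003],[0,0,-0.002],[0,0,0],[0,0,0]],"yaw":[0,0,0,0,0,0,0,0,0],"jaw":[1,1,1,1,1,1,1,1,1]}'
python3 -m jog '{"offset":[[0,0,-0.0015],[0,0,-0.0015],[0,0,0],[0,0,0]],"yaw":[0,0,0,0],"jaw":[1,1,1,1]}'
```

```text
clock: 13.07
position: [0.5331, -0.3885, 0.0975]
ee_rot: [0.973, 0.229, 0.0, 0.0]
ft_force: [0.9, 0.1, -1.9]
grip_width: 0.352
grasp_force: 69.2
clock: 13.4
position: [0.5331, -0.3886, 0.0944]
ee_rot: [0.973, 0.229, 0.0, 0.0]
ft_force: [0.5, -0.9, 1.6]
grip_width: 0.356
grasp_force: 69.5
```

```bash
python3 -m jog '{"offset":[[0,0,-0.001],[0,0,-0.0005],[0,0,0],[0,0,0]],"yaw":[0,0,0,0],"jaw":[1,1,1,1]}'
```

```text
clock: 13.73
position: [0.5334, -0.3888, 0.0943]
ee_rot: [0.973, 0.229, 0.001, 0.001]
ft_force: [-2.4, 1.7, 12.5]
grip_width: 0.353
grasp_force: 70.9
```

```bash
python3 -m jog '{"offset":[[0,0,0.0015],[0,0,0],[0,0,0],[0,0,0],[0,0,0],[0,0,0],[0,0,0],[0,0,0],[0,0,0],[0,0,0.015],[0,0,0.03],[0,0,0.03],[0,0,0.03],[0,0,0.02],[0,0,0]],"yaw":[0,0,0,0,0,0,0,0,0,0,0,0,0,0,0],"jaw":[1,0.6,0.4,0.2,0,0,0,0,0,0,0,0,0,0,0]}'
python3 - <<'E'
from h import *
p=manip.camera("scene");print([(d["at"],round(d["score"],2)) for d in manip.tip_of(p,"medium_round")])
c=proj(p,[.533,-.3875,.09])[0].astype(int)
cv2.imwrite("pics/m2.png",cv2.resize(p["frame"][c[1]-40:c[1]+60,c[0]-50:c[0]+50,::-1],None,fx=4,fy=4))
E
```

```text
clock: 14.98
position: [0.5346, -0.3894, 0.2245]
ee_rot: [0.973, 0.229, 0.003, 0.003]
ft_force: [1.2, -0.3, -0.2]
grip_width: 0.998
grasp_force: 0.0
[([0.5318, -0.3884, 0.0228], 0.76), ([0.4346, 0.1664, -0.001], 0.46)]
```

View pics/m2.png

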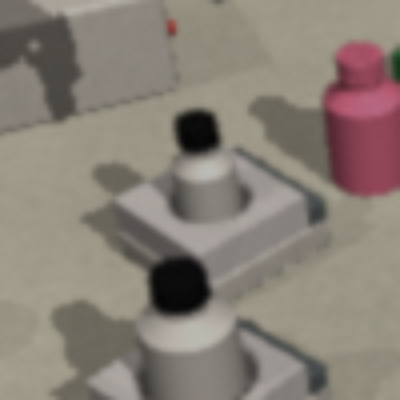

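Medium is seated upright ((200,180) in the crop). Next: the small one.

```bash
python3 -m jog '{"offset":[[-0.0051,0.0333,0],[-0.0051,0.0333,0],[-0.0051,0.0333,0],[-0.0051,0.0333,0],[-0.0051,0.0333,0],[-0.0052,0.0333,0],[-0.0052,0.0333,0],[-0.0052,0.0333,0],[-0.0052,0.0333,0],[-0.0052,0.0333,0],[-0.0052,0.0333,0],[-0.0052,0.0333,0],[0,0,-0.03],[0,0,-0.03],[0,0,-0.03],[0,0,0],[0,0,0],[0,0,0]],"yaw":[0,0,0,0,0,0,0,0,0,0,0,0,0,0,0,0,0,0],"jaw":[0,0,0,0,0,0,0,0,0,0,0,0,0,0,0,0,0,0]}'
```

```text
clock: 16.58
position: [0.4713, 0.0113, 0.1298]
ee_rot: [0.973, 0.229, 0.0, -0.0]
ft_force: [0.6, -0.4, 0.5]
grip_width: 1.001
grasp_force: 0.0
```

```bash
python3 -m jog '{"offset":[[0.0015,-0.0006,-0.01],[0,0,-0.02],[0,0,-0.02],[0,0,-0.016],[0,0,-0.01],[0,0,0],[0,0,0],[0,0,0]],"yaw":[0,0,0,0,0,0,0,0],"jaw":[0,0,0,0,0.3,0.3,0.3,0.3]}' 50
```

```text
clock: 17.25
position: [0.4733, 0.0107, 0.054]
ee_rot: [0.973, 0.229, 0.001, 0.0]
ft_force: [-0.0, -0.1, 0.7]
grip_width: 0.697
grasp_force: 0.0
```

```bash
python3 -m jog '{"offset":[[0,0,0],[0,0,0],[0,0,0],[0,0,0],[0,0,0],[0,0,0],[0,0,0],[0,0,0],[0,0,0]],"yaw":[0,0,0,0,0,0,0,0,0],"jaw":[0.6,0.8,1,1,1,1,1,1,1]}'
```

```text
clock: 18.0
position: [0.473, 0.0107, 0.0535]
ee_rot: [0.973, 0.229, 0.001, 0.0]
ft_force: [-0.9, -1.2, 6.3]
grip_width: 0.237
grasp_force: 48.6
```

```bash
python3 -m jog '{"offset":[[0,0,0.01],[0,0,0.025],[0,0,0.035],[0,0,0.035],[0,0,0.015],[0.003,0.0157,0],[0.0062,0.0331,0],[0.0062,0.0331,0],[0.0062,0.0331,0],[0.0062,0.0331,0],[0.0062,0.0331,0],[0.0062,0.0331,0],[0.0062,0.0331,0],[0.0062,0.0331,0],[0.0062,0.0331,0],[0.0062,0.0331,0],[0.006,0.03,0],[0.0025,0.0146,0],[0,0,0],[0,0,0]],"yaw":[0,0,0,0,0,0,0,0,0,0,0,0,0,0,0,0,0,0,0,0],"jaw":[1,1,1,1,1,1,1,1,1,1,1,1,1,1,1,1,1,1,1,1]}'
python3 -m jog '{"offset":[[0,0,0],[0,0,-0.02],[0,0,-0.01],[0,0,0],[0,0,0]],"yaw":[0,0,0,0,0],"jaw":[1,1,1,1,1]}'
python3 - <<'E'
from h import *
p=manip.camera("scene");c=proj(p,[.5465,.402,.07])[0].astype(int)
im=p["frame"][c[1]-60:c[1]+60,c[0]-60:c[0]+60,::-1].copy()
im=cv2.resize(im,None,fx=4,fy=4)
x,y,z=manip.get_obs()["position"]
print(x,y,z)
for zz in(z-.0535,z-.0535+.046):
    u=((proj(p,circ(x,y,zz,.015))-c+[60,60]+.5)*4).astype(int);cv2.polylines(im,[u],True,(0,0,255),1)
cv2.imwrite("pics/s1.png",im)
E
```

```text
clock: 19.67
position: [0.5452, 0.4026, 0.1727]
ee_rot: [0.973, 0.23, -0.001, -0.0]
ft_force: [-0.0, -1.2, -1.4]
grip_width: 0.24
grasp_force: 49.0
clock: 20.08
position: [0.546, 0.4007, 0.1426]
ee_rot: [0.974, 0.228, -0.001, 0.001]
ft_force: [0.5, 1.0, 0.5]
grip_width: 0.239
grasp_force: 49.0
0.5461623792695196 0.4013407709179862 0.14335008137273708
```

View pics/s1.png

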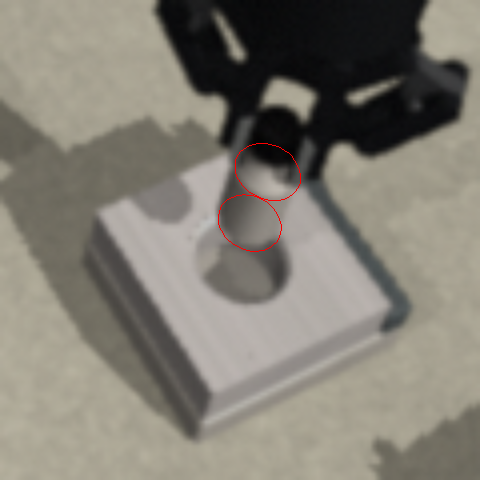

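The small bottle hangs over the narrow well at (250,220) in the crop, as predicted. Next: lower it.

```bash
python3 -m jog '{"offset":[[0,0.0008,-0.01],[0,0,-0.015],[0,0,-0.015],[0,0,-0.01],[0,0,-0.006],[0,0,-0.003],[0,0,-0.002],[0,0,0],[0,0,0]],"yaw":[0,0,0,0,0,0,0,0,0],"jaw":[1,1,1,1,1,1,1,1,1]}'
python3 -m jog '{"offset":[[0,0,-0.0015],[0,0,-0.0015],[0,0,0],[0,0,0]],"yaw":[0,0,0,0],"jaw":[1,1,1,1]}'
```

```text
clock: 20.88
position: [0.5461, 0.403, 0.0824]
ee_rot: [0.973, 0.229, 0.0, -0.0]
ft_force: [-1.0, -0.4, 0.1]
grip_width: 0.24
grasp_force: 49.0
clock: 21.22
position: [0.5459, 0.4027, 0.0789]
ee_rot: [0.973, 0.229, 0.0, 0.0]
ft_force: [0.4, 0.7, -0.6]
grip_width: 0.237
grasp_force: 49.0
```

```bash
python3 -m jog '{"offset":[[0,0,-0.001],[0,0,-0.001],[0,0,0],[0,0,0]],"yaw":[0,0,0,0],"jaw":[1,1,1,1]}'
```

```text
clock: 21.55
position: [0.5466, 0.4033, 0.0786]
ee_rot: [0.973, 0.229, 0.001, -0.0]
ft_force: [-0.8, -0.7, 8.6]
grip_width: 0.242
grasp_force: 49.9
```

```bash
python3 -m jog '{"offset":[[0,0,0.001],[0,0,0],[0,0,0],[0,0,0],[0,0,0],[0,0,0],[0,0,0],[0,0,0],[0,0,0],[0,0,0.015],[0,0,0.03],[0,0,0.03],[0,0,0.03],[0,0,0.03],[0,0,0],[0,0,0]],"yaw":[0,0,0,0,0,0,0,0,0,0,0,0,0,0,0,0],"jaw":[1,0.7,0.5,0.3,0.1,0,0,0,0,0,0,0,0,0,0,0]}'
python3 - <<'E'
from h import *
p=manip.camera("scene");cv2.imwrite("pics/f.png",p["frame"][:,:,::-1])
for t in ["large_round","medium_round","small_round","large_square","small_square"]: print(t,[(d["at"],round(d["score"],2)) for d in manip.tip_of(p,t)])
E
```

```text
clock: 22.88
position: [0.5465, 0.4037, 0.2163]
ee_rot: [0.973, 0.229, 0.002, -0.001]
ft_force: [0.5, -0.3, -0.7]
grip_width: 1.003
grasp_force: 0.0
large_round [([0.3794, -0.4102, -0.0006], 0.83), ([0.2636, -0.2611, -0.0009], 0.74), ([0.6383, -0.2138, 0.0274], 0.72)]
medium_round [([0.5293, -0.3897, 0.0241], 0.66)]
small_round [([0.5473, 0.4054, 0.0239], 0.82)]
large_square [([0.359, 0.2722, 0.0042], 0.85)]
small_square [([0.4349, 0.1658, -0.0028], 0.79)]
```

View pics/f.png

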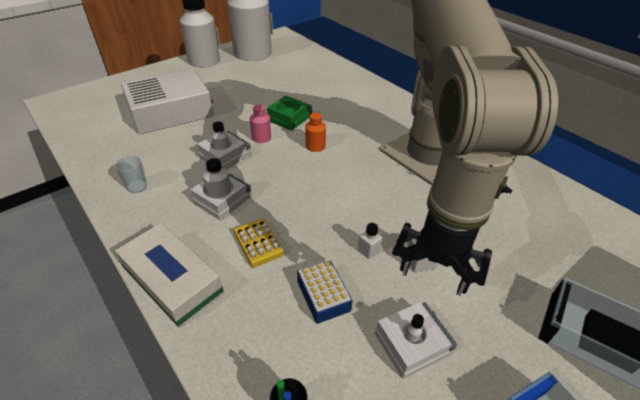

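All three stand upright in their wells: large at (215,175), medium at (219,137), small at (417,327). The squares haven't moved.

```bash
python3 -c "
from workcell import manip
print(manip.hand_in())"
```

```text
the job is handed in; nothing more can be done
None
```

The job is handed in: the large, medium and small round bottles were loaded in that order, each upright and on the floor of its own well, with both square bottles still in place, after about 23 s of robot time.

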